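Scoop grinding stones into the milling pot

TASK

Take the steel scoop by its orange handle, scoop at least three of the white ceramic grinding stones out of the green tray and tip them into the steel pot, keeping the gripper's fingers off the stones. Then lay the scoop back upright on the light-blue pad and let go: any other stones stay in the tray or go into the pot too, with none left in the scoop or spilled on the bench. Leave the pot standing where it is and do not disturb the tube rack, the kit box or the dropper bottle.

Things in the scene. Friction and masses are not known exactly. Their poses are not given: they have to be found in the camera images.
- tray: Green open tray fixed to the bench, 190 (x) by 104 (y) by 32 mm high, walls and floor 5 mm thick (inside 180 by 94, 27 deep). Origin: centre of its underside; x along its length, away from the robot (yawed up to 20 degrees). The stones start in its far half (centres at x = +16 to +72 mm); the near half is empty: room to set the scoop pan down and push it to the far (+x) wall.
- pot: Loose round open stainless pot, about 0.4 kg, 100 mm outside diameter, 92 mm inside, 70 mm high, 5 mm base. Origin: centre of its underside; z up.
- pot_mid (a point): Point on the pot's axis, 30 mm above its underside. A stone inside the pot is within 50 mm of it.
- pad: Light-blue flat pad fixed to the bench, 210 (x) by 120 (y) by 3 mm. Origin: centre of its underside, on the bench; x along its length, pointing away from the robot (yawed up to 20 degrees).
- scoop: Loose steel scoop, about 0.16 kg, flat underside, level orange handle; starts on the pad, nose away from the robot. Origin: centreline of the pan's underside, at the inner face of the back wall; x to the nose, z up. Pan 66 mm wide (60 inside), floor top 1.5 mm above the underside. Back wall 34 mm high, outer face x = -3; side walls 34 mm high to x = +30, 18 mm high to x = +55.
- scoop_grip (a point): Grip point, in the scoop's frame x = -45, y = 0, z = +62 mm, on the centre line of the straight level handle: a bar along x from -105 to -10 mm, 14 mm wide (y), 18 mm tall; pinch it across the scoop's y. A neck (24 mm wide, x = -12 to 0, from 34 mm height up) joins handle and back wall. The centre of mass is in the pan.
- scoop_nose (a point): Middle of the nose edge at the underside: x = +70, y = 0, z = 0 mm in the scoop's frame. The pan floor is a plain flat plate 1.5 mm thick up to this open front edge, with no lip: stones stay put by friction while the pan is level or nose-up and moved smoothly (a jerk can shift them), and slide out once the nose is tipped down more than 20 to 28 degrees (50 empties it).
- scoop_mid (a point): Point on the underside below the middle of the whole scoop, at x = -15, y = 0, z = 0 mm in the scoop's frame; at the end it lies over the pad.
- stone0: White ceramic grinding stone: faceted pillow shape, 18 by 18 mm and 14 mm tall, corners cut, bevelled down to 7 mm square flats above and below, 12 g; starts lying on a flat. It slides rather than rolls (friction about 0.42); pressed against the tray wall it rides up onto the scoop edge pushed under it (10 to 20 N for a row). Origin: its centre.
- stone1: White ceramic grinding stone: faceted pillow shape, 18 by 18 mm and 14 mm tall, corners cut, bevelled down to 7 mm square flats above and below, 12 g; starts lying on a flat. It slides rather than rolls (friction about 0.42); pressed against the tray wall it rides up onto the scoop edge pushed under it (10 to 20 N for a row). Origin: its centre.
- stone2: White ceramic grinding stone: faceted pillow shape, 18 by 18 mm and 14 mm tall, corners cut, bevelled down to 7 mm square flats above and below, 12 g; starts lying on a flat. It slides rather than rolls (friction about 0.42); pressed against the tray wall it rides up onto the scoop edge pushed under it (10 to 20 N for a row). Origin: its centre.
- stone3: White ceramic grinding stone: faceted pillow shape, 18 by 18 mm and 14 mm tall, corners cut, bevelled down to 7 mm square flats above and below, 12 g; starts lying on a flat. It slides rather than rolls (friction about 0.42); pressed against the tray wall it rides up onto the scoop edge pushed under it (10 to 20 N for a row). Origin: its centre.
- stone4: White ceramic grinding stone: faceted pillow shape, 18 by 18 mm and 14 mm tall, corners cut, bevelled down to 7 mm square flats above and below, 12 g; starts lying on a flat. It slides rather than rolls (friction about 0.42); pressed against the tray wall it rides up onto the scoop edge pushed under it (10 to 20 N for a row). Origin: its centre.
- stone5: White ceramic grinding stone: faceted pillow shape, 18 by 18 mm and 14 mm tall, corners cut, bevelled down to 7 mm square flats above and below, 12 g; starts lying on a flat. It slides rather than rolls (friction about 0.42); pressed against the tray wall it rides up onto the scoop edge pushed under it (10 to 20 N for a row). Origin: its centre.
- rack: Bystander: white tube rack, 60 by 160 by 50 mm with a few capped tubes standing 30 mm above it. Origin: centre of its underside.
- kit_box: Bystander: white and teal carton, 60 by 130 by 60 mm. Origin: centre of its underside.
- dropper: Bystander: white dropper bottle with a blue cap, 34 mm in diameter, 68 mm high. Origin: centre of its underside.
Mind the look-alikes: they are no part of the job. There is more than one size of the tray; the job needs the middle-sized.

How it is judged:
By the outcome, as a careful person would: the job done as asked, in the order asked, and still so for the second after the job is handed in, with the robot touching nothing.
It also fails if it takes over 64 s, if anything falls off the work surface, if the arm or the gripper's body presses on something with over 40 N, if the wrist force passes 120 N, or if a joint passes its speed limit or range.

ROBOT

A 6-joint arm with a two-finger parallel gripper is mounted at the origin on the work surface. World frame = base frame: x ahead of the robot, y to its left, z up, the work surface at z = 0. Lengths are in m, angles in rad, forces in N, time in s.
With the tool pointing down it reaches from about 0.375 to 0.9 m from the base axis. Payload 3.1 kg.
Tool frame: the origin (TCP) lies midway between the tips of the shut fingers; the grasp point (between the pads) lies 19 mm behind it; z points along the fingers, y is the line along which they close (so a half turn about z gives the same grasp; the last joint's range is limited). The gripper opens to 87 mm and grips with 3 to 60 N. Pads are 19 mm wide; open, the fingers measure 117 mm over their backs; the gripper's body (75 mm by 190 mm) begins 51 mm behind the grasp point.
Start: joints at [-1.304, 0.527, 1.433, -0, 1.181, -0.178], TCP at [0.269, -0.564, 0.223] pointing down, gripper open.
Joint ranges: [-3.08, 3.08], [-0.75, 2.2], [0.22, 2.44], [-1.43, 4.57], [0, 2.65], [-2.85, 2.85]. Speed limits (rad/s): [2.79, 2.79, 3.14, 3.14, 3.14, 3.14].

INTERFACE

Orientations are given as a unit quaternion [w, x, y, z].
In Python, from cell import r gives the robot as it stands.
- The arm moves only by the tool send_rows, never from a script. Its argument "rows" is a list of rows, each a list of 7 numbers: the shift along the tool's x, y, z in mm, then the turn, a rotation vector about the tool's x, y, z in rad, then the closure, from 0 (fully open) to 1 (shut). In form: [[x, y, z, ax, ay, az, grip], ...]. A call has 1 to 20 rows; each row shifts and turns the commanded pose from where the row before left it, along the tool's axes as they then stand; what a row does not reach is not made up. A row lasts 1/8 s, in which the tool goes at most 62.5 mm and 10.7 degrees, less where a joint would pass 70% of its speed; a pose out of reach is approached as far as the arm can. A call with a gripper value outside its range is refused whole. The fingers move at their own pace and stop on an object; "grip_force" is the grip in N (left out, the last holds). Time passes only in rows, so rows that do not move let the fingers close. It gives the time, the measured TCP pose, the force, the opening and the grip force at its end, in the units of the state.
- r.read_state(): the state, without advancing time (a new reading comes with each control period).
- r.grab_frame(name): name is "side" or "top" or "wrist"; returns a dict with "frame" (384x512x3 uint8, red, green, blue), "vfov" (degrees; the focal length in pixels is half the picture's height over the tangent of half this angle, whatever the lens; pixels are square), "cx", "cy" (the principal point, pixels), "position" and "orientation" of the camera in the world. Camera axes: x right, y down, z forward; pixel columns grow to the right and rows downward; lengths in m; the calibration is good to about 2 mm. The wrist camera is an equidistant fisheye: a pixel r from the principal point sees the ray r / f radians off the axis. A picture is of the moment at which its call begins. There is no depth.
- r.job_done(): hands the job in; it is judged then, once.
The state is a dict: "time": time; "qpos": joint angles; "qvel": joint speeds; "joint_torque": joint torques, N m; "ee_pos": TCP position; "ee_rot": TCP orientation; "wrist_force": force on the tool from outside, world axes, zero at the start; "wrist_torque": the same for the moment, N m; "grip_width": opening from 0.0 (shut) to 1.0 (fully open); "finger_force": force on a finger pad.
Only numpy, scipy, OpenCV 4.12 (cv2) and the standard library are available. Lean on these libraries where they do the work, as an engineer would, in place of code of your own. Each camera call takes 0.05 s, during which the arm holds its last target. There are 200 camera calls.

## Working session

There is one attempt and no reset: what is moved stays moved. The work goes in short steps, Python scripts to look and compute and a tool call to move; the robot and the scene stay as the last step left them, time stands still between calls to the robot, and variables do not carry over. Pictures are saved under pics/ and viewed, at most 10 in all, crops included, and the job is handed in when it is done.

Besides the shell and the picture viewer there is one more tool, called by a JSON object that holds its "api" and its "payload", one argument or row to a line. send_rows: Moves the arm, as the interface text tells. Its arguments: {"type":"object","properties":{"rows":{"type":"array"},"grip_force":{"type":"number"}},"required":["rows"]}

```bash
mkdir -p pics
cat > h.py <<'E'
import numpy as np,cv2,pickle
from scipy.spatial.transform import Rotation as R
def rot(q): return R.from_quat([q[1],q[2],q[3],q[0]])
def grab(name,tag):
    from cell import r
    d=r.grab_frame(name); pickle.dump(d,open(f'pics/{tag}.pkl','wb'))
    return d
def load(tag): return pickle.load(open(f'pics/{tag}.pkl','rb'))
def px2w(d,u,v,z):
    H=d['frame'].shape[0]; f=H/2/np.tan(np.radians(d['vfov'])/2)
    c=np.array([(u-d['cx'])/f,(v-d['cy'])/f,1.]); w=rot(d['orientation']).apply(c); p=np.array(d['position'])
    return p+w*(z-p[2])/w[2]
def w2px(d,P):
    H=d['frame'].shape[0]; f=H/2/np.tan(np.radians(d['vfov'])/2)
    c=rot(d['orientation']).inv().apply(np.atleast_2d(P)-np.array(d['position']))
    return np.c_[c[:,0]/c[:,2]*f+d['cx'],c[:,1]/c[:,2]*f+d['cy']]
def save(d,fn,crop=None,s=1):
    im=d['frame'][:,:,::-1]
    if crop: x0,y0,x1,y1=crop; im=im[y0:y1,x0:x1]
    cv2.imwrite('pics/'+fn,cv2.resize(im,None,fx=s,fy=s,interpolation=cv2.INTER_CUBIC))
E
python3 - <<'E'
from h import *
from cell import r
for n in('top','side'):
    d=grab(n,n+'0'); print(n,d['vfov'],d['position'],d['orientation'])
save(load('top0'),'top0.png',None,1.56); save(load('side0'),'side0.png',None,1.56)
print(r.read_state())
E
```

```text
top 43.34258871716945 [0.40503538 0.1167122  1.39166932] [-0.03223765  0.71573004 -0.69598426  0.04792863]
side 53.47857963360059 [0.27359157 0.74190303 0.72231891] [ 0.08514016 -0.18820426  0.89835609 -0.38766822]
{'time': 0.1, 'qpos': array([-1.30451331e+00,  5.28344220e-01,  1.43379007e+00, -2.39984360e-05,
        1.18139784e+00, -1.78489160e-01]), 'qvel': array([ 1.00430878e-03, -1.90612847e-03, -2.67409679e-03, -7.86434317e-04,
        8.29887912e-05, -1.36049521e-03]), 'joint_torque': array([-2.04219955e-04, -4.40985024e+01, -1.77151430e+01,  6.35684305e-02,
        5.34025091e-02, -4.12647000e-05]), 'ee_pos': array([ 0.26875571, -0.56352615,  0.22168224]), 'ee_rot': array([-9.68312878e-04,  9.75372491e-01,  2.20561928e-01, -5.36404894e-05]), 'wrist_force': array([-0.46252632,  0.44584573, -0.24749313]), 'wrist_torque': array([-0.01791892,  0.02756224, -0.03188966]), 'finger_force': 0.0, 'grip_width': 1.0013854533962576}
```

View pics/top0.png

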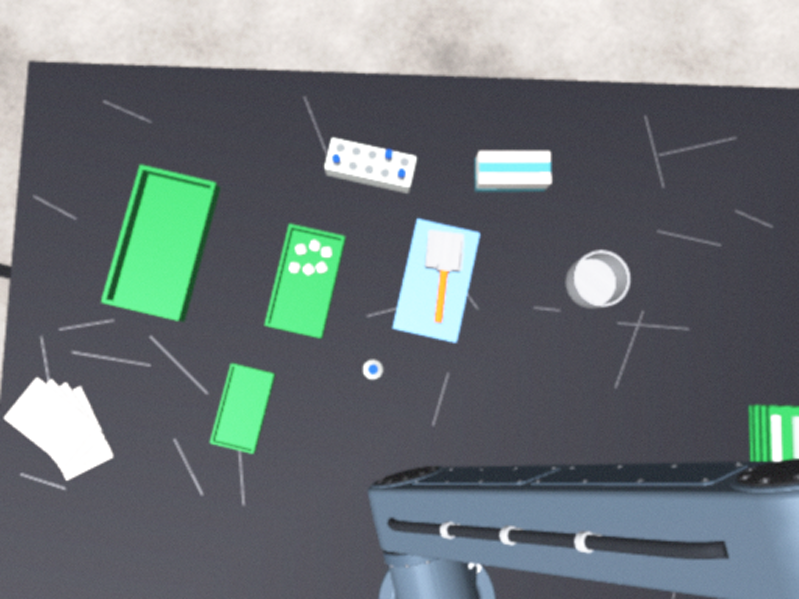

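View pics/side0.png

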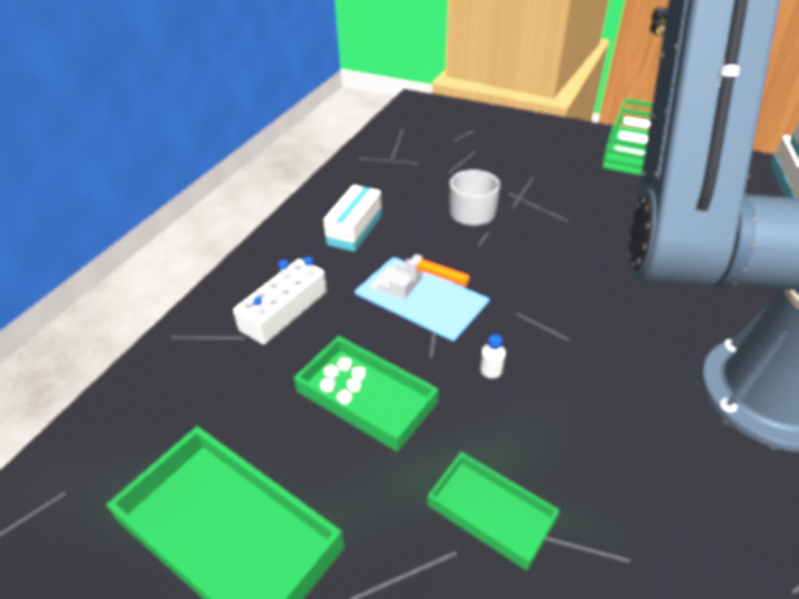

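Candidates in the top picture (799x599 view):
- Trays: large (160,243), middle (305,281) holding the six stones, small (242,407). I choose the middle one.
- Pot: (598,279).
- Scoop: orange handle at (441,297), lying on the pad at (437,281).
- Bystanders: rack (371,164), box (513,170), dropper (372,370).

Next is one close crop.

Run:
```python
from h import *
d=load('top0'); save(d,'crop0.png',(165,132,415,226),3.2)
```

```text
(no output)
```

View pics/crop0.png

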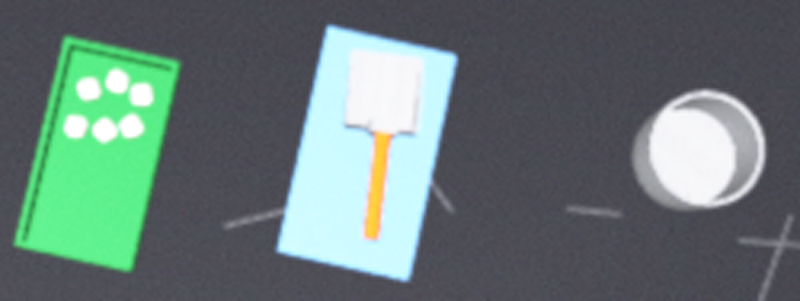

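```bash
cat > pose.py <<'E'
from h import *
d=load('top0')
def P(x,y,z): return px2w(d,165+(x+.5)/3.2-.5,132+(y+.5)/3.2-.5,z)
def fit(px,z,L,W):
    p=np.array([P(x,y,z) for x,y in px])[:,:2]; m=np.array([[1,1],[1,-1],[-1,-1],[-1,1]])*[L/2,W/2]
    c=p.mean(0); a=np.arctan2(sum(m[:,0]*(p-c)[:,1]-m[:,1]*(p-c)[:,0]),sum((m*(p-c)).sum(1)))
    Rm=np.array([[np.cos(a),-np.sin(a)],[np.sin(a),np.cos(a)]]); print(c,np.degrees(a),'res',np.abs(p-c-m@Rm.T).max()); return c,a
if __name__=='__main__':
    print('tray',end=' ');ct,at=fit([(66,37),(180,62),(132,271),(15,245)],.032,.19,.104)
    print('pad',end=' ');fit([(328,25),(457,54),(410,281),(277,252)],.003,.21,.12)
    a=P(372,239,.074)[:2];b=P(381,133,.074)[:2]; u=(b-a); print('handle',a,b,np.linalg.norm(u),np.degrees(np.arctan2(u[1],u[0])))
    n=(P(349,50,.021)[:2]+P(423,57,.021)[:2])/2;print('nose~',n,np.linalg.norm(P(349,50,.0045)-P(423,57,.0045)))
    print('pot',P(705,148,.07),'base',P(692,157,.005)); 
    for p in[(89,89),(117,81),(141,94),(75,126),(105,130),(131,126)]:
        q=P(*p,.016)[:2]-ct; print('stone in tray',np.cos(at)*q[0]+np.sin(at)*q[1],-np.sin(at)*q[0]+np.cos(at)*q[1])
    # orange masks
    for n in('top0','side0'):
        e=load(n); h=cv2.cvtColor(e['frame'],cv2.COLOR_RGB2HSV); m=cv2.inRange(h,(8,170,120),(20,255,255)); 
        if n=='side0': m[:,320:]=0; m[:130]=0
        ys,xs=np.nonzero(m); r_=cv2.minAreaRect(np.c_[xs,ys].astype(np.float32)); print(n,len(xs),r_,cv2.boxPoints(r_).tolist())
E
python3 pose.py
```

```text
tray [0.56597175 0.25420777] -10.928838223424691 res 0.0005734715518804084
pad [0.57742335 0.01346449] -10.904043308840764 res 0.0013979257527996919
handle [0.4938431  0.01396027] [0.58542234 0.00805605] 0.09176937343205437 -3.6888165247888236
nose~ [6.65076365e-01 5.83510933e-04] 0.06785114452328467
pot [ 0.58124121 -0.27388374  0.07      ] base [ 0.58130599 -0.28116532  0.005     ]
stone in tray 0.05598242381179684 0.02344034062175676
stone in tray 0.06857421639852879 0.0006240244960993516
stone in tray 0.061781040774519666 -0.023053806294381453
stone in tray 0.02060672950623199 0.02793678191054507
stone in tray 0.022951484633081005 0.0009677328144905139
stone in tray 0.031558239066596466 -0.020883013543983076
top0 5 ((283.4999694824219, 191.0), (0.11043152958154678, 26.17227554321289), 6.34019136428833) [[281.9999694824219, 204.0], [284.8902282714844, 177.98779296875], [284.9999694824219, 178.0], [282.1097106933594, 204.01220703125]]
side0 144 ((284.2080383300781, 173.89894104003906), (33.183555603027344, 7.014705181121826), 19.09349250793457) [[267.38177490234375, 171.78598022460938], [269.67633056640625, 165.15719604492188], [301.0343017578125, 176.01190185546875], [298.73974609375, 182.64068603515625]]
```

The crop confirms the middle tray with six stones at crop pixels (75–141, 81–130). The scoop handle runs from (372,239) to (381,133), and the pot rim is centred at (705,148). I'll go above the handle first.

{"api": "send_rows", "payload": {
  "rows": [
    [0,0,0,0,0,0.128,0],
    [0,0,0,0,0,0.128,0],
    [0,0,0,0,0,0.128,0],
    [0,0,0,0,0,0.129,0],
    [16.3,-39.5,0,0,0,0,0],
    [16.3,-39.5,0,0,0,0,0],
    [16.3,-39.5,0,0,0,0,0],
    [16.3,-39.5,0,0,0,0,0],
    [16.3,-39.5,0,0,0,0,0],
    [16.3,-39.5,0,0,0,0,0],
    [16.3,-39.5,0,0,0,0,0],
    [16.3,-39.5,0,0,0,0,0],
    [16.3,-39.5,0,0,0,0,0],
    [16.3,-39.5,0,0,0,0,0],
    [16.3,-39.5,0,0,0,0,0],
    [16.3,-39.5,0,0,0,0,0],
    [16.3,-39.5,0,0,0,0,0],
    [16.3,-39.5,0,0,0,0,0],
    [16.3,-39.5,0,0,0,0,0],
    [0,0,0,0,0,0,0]
  ],
  "grip_force": 60
}}

```text
time: 2.6
ee_pos: [0.5538, 0.0127, 0.2221]
ee_rot: [-0.0, 0.999, -0.032, -0.0]
wrist_force: [-0.3, -0.0, -0.7]
grip_width: 0.998
finger_force: 0.0
```

```bash
cat >> h.py <<'E'
def fish(d,u,v,z):
    H=d['frame'].shape[0]; f=H/2/np.tan(np.radians(d['vfov'])/2)
    q=np.array([u-d['cx'],v-d['cy']]); r=np.hypot(*q); t=r/f
    c=np.array([*(q/max(r,1e-9)*np.sin(t)),np.cos(t)]); w=rot(d['orientation']).apply(c); p=np.array(d['position'])
    return p+w*(z-p[2])/w[2]
def wfish(d,P):
    H=d['frame'].shape[0]; f=H/2/np.tan(np.radians(d['vfov'])/2)
    c=rot(d['orientation']).inv().apply(np.array(P)-np.array(d['position'])); t=np.arctan2(np.hypot(c[0],c[1]),c[2]); n=c[:2]/np.hypot(c[0],c[1])
    return n*t*f+[d['cx'],d['cy']]
def st():
    from cell import r
    s=r.read_state(); Rm=rot(s['ee_rot']).as_matrix(); p=s['ee_pos']
    print('t',round(s['time'],2),'p',p.round(4),'yaw',np.degrees(np.arctan2(Rm[1,0],Rm[0,0])).round(2),'nosedown',np.degrees(np.arcsin(-Rm[2,0])).round(2),'roll',np.degrees(np.arcsin(Rm[2,1])).round(2),'w',round(s['grip_width'],3),'ff',round(s['finger_force'],1),'F',s['wrist_force'].round(1),'T',s['wrist_torque'].round(2),'q',s['qpos'].round(2))
    return s
E
python3 - <<'E'
from h import *
st()
d=grab('wrist','w0'); print(d['vfov'],d['position']); save(d,'w0.png',None,1.56)
for P in [(.4938,.01396,.074),(.5854,.008,.074)]: print(wfish(d,P)*1.56)
E
```

```text
t 2.6 p [0.5538 0.0127 0.2221] yaw -3.67 nosedown 0.01 roll -0.03 w 0.998 ff 0.0 F [-0.3 -0.  -0.7] T [ 0.04  0.06 -0.03] q [-0.18  0.43  1.61  0.    1.1   1.46]
65.70646984690485 [0.62127334 0.00837085 0.3838275 ]
[398.14800314 365.13321851]
[398.62265043 237.29549382]
```

View pics/w0.png

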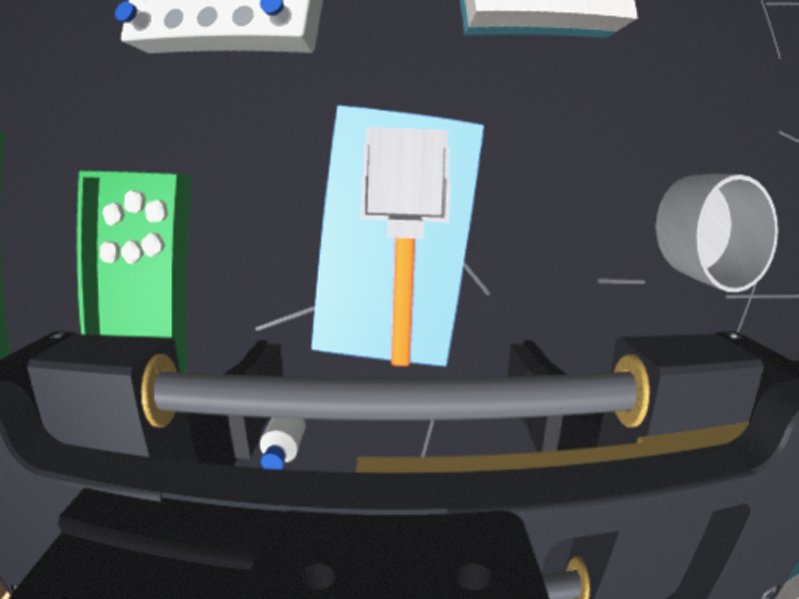

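Wrist view: the handle runs from (400,365) to (405,238), the neck is at (405,228), and the pan nose edge runs from (367,128) to (447,130).

Run:
```python
from h import *
d=load('w0'); k=1/1.5605
F=lambda u,v,z: fish(d,(u+.5)*k-.5,(v+.5)*k-.5,z)
a=F(400.5,365,.074);b=F(404.5,238,.074);u=b-a;print(a,b,np.hypot(*u[:2]),np.degrees(np.arctan2(u[1],u[0])))
n=(F(367,128,.0045)+F(447,130,.0045))/2; e=F(367,128,.0045)-F(447,130,.0045); print('nose',n,np.linalg.norm(e),np.degrees(np.arctan2(-e[0],e[1])))
u=n-a;print('full yaw',np.degrees(np.arctan2(u[1],u[0])),np.hypot(*u[:2]))
print('pot mid', (F(702,233,.07)+F(777,233,.07))/2, (F(738,176,.07)+F(738,290,.07))/2)
# tray: far-left, far-right rim corners
print('tray far corners',F(80,172,.032),F(190,175,.032),F(177,175,.005))
```

```text
[0.49412341 0.0125386  0.074     ] [0.5849374  0.00435542 0.074     ] 0.09118193390556804 -5.148974689951194
nose [ 0.66638058 -0.00416767  0.0045    ] 0.06457650073697627 -4.740564899429545
full yaw -5.53947913624747 0.1730653980610469
pot mid [ 0.58116954 -0.27962372  0.07      ] [ 0.58021931 -0.27639318  0.07      ]
tray far corners [0.66633964 0.28473661 0.032     ] [0.6453635  0.17126787 0.032     ] [0.64905517 0.19659278 0.005     ]
```

{"api": "send_rows", "payload": {
  "rows": [
    [0.4,4.5,0,0,0,0.021,0],
    [0,0,22,0,0,0,0],
    [0,0,22,0,0,0,0],
    [0,0,22,0,0,0,0],
    [0,0,22,0,0,0,0],
    [0,0,22,0,0,0,0],
    [0,0,22,0,0,0,0],
    [0,0,22,0,0,0,0],
    [0,0,22,0,0,0,0],
    [0,0,0,0,0,0,0],
    [0,0,0,0,0,0,1],
    [0,0,0,0,0,0,1],
    [0,0,0,0,0,0,1],
    [0,0,0,0,0,0,1],
    [0,0,0,0,0,0,1],
    [0,0,0,0,0,0,1],
    [0,0,0,0,0,0,1],
    [0,0,0,0,0,0,1]
  ],
  "grip_force": 60
}}

```text
time: 4.9
ee_pos: [0.5533, 0.0058, 0.0465]
ee_rot: [-0.0, 0.999, -0.045, -0.0]
wrist_force: [1.1, 1.1, 0.7]
grip_width: 0.175
finger_force: 0.2
```

```bash
python3 -c "
from h import *
st()"
```

```text
t 4.9 p [0.5533 0.0058 0.0465] yaw -5.11 nosedown 0.01 roll -0.0 w 0.175 ff 0.2 F [1.1 1.1 0.7] T [0.08 0.1  0.02] q [-0.19  0.7   1.75  0.    0.7   1.47]
```

{"api": "send_rows", "payload": {
  "rows": [
    [0,0,0,0,0,0,1],
    [0,0,0,0,0,0,1],
    [0,0,0,0,0,0,1],
    [0,0,0,0,0,0,1],
    [0,0,-5,0,0,0,1],
    [0,0,-15,0,0,0,1],
    [0,0,-20,0,0,0,1],
    [0,0,-20,0,0,0,1],
    [0,0,-20,0,0,0,1],
    [0,0,-20,0,0,0,1],
    [0,0,-10,0,0,0.1,1],
    [0,0,0,0,0,0,1]
  ]
}}

```text
time: 6.4
ee_pos: [0.554, 0.0057, 0.1583]
ee_rot: [0.0, 0.996, -0.094, 0.002]
wrist_force: [-0.6, -0.0, -2.1]
grip_width: 0.152
finger_force: 60.0
```

Run:
```python
from h import *
st()
t=load('top0');print('dropper',px2w(t,372/1.56,369/1.56,.068))
d=load('w0'); k=1/1.5605
c,s=np.cos(np.radians(-10.9)),np.sin(np.radians(-10.9))
for u,v in [(112,214),(133,202),(155,211),(109,252),(131,252),(151,245)]:
    q=fish(d,(u+.5)*k-.5,(v+.5)*k-.5,.016)[:2]-[.566,.2542]; print((c*q[0]+s*q[1]).round(4),(-s*q[0]+c*q[1]).round(4))
d=grab('wrist','w1'); save(d,'w1.png',(100,0,412,384),1.56)
```

```text
t 6.4 p [0.554  0.0057 0.1583] yaw -10.77 nosedown -0.18 roll 0.0 w 0.152 ff 60.0 F [-0.6 -0.  -2.1] T [ 0.06  0.13 -0.02] q [-0.19  0.52  1.68 -0.    0.94  1.57]
dropper [0.40874404 0.12748071 0.068     ]
0.0551 0.0203
0.0671 -0.0028
0.0605 -0.0266
0.0199 0.023
0.0221 -0.0023
0.0303 -0.0238
```

View pics/w1.png

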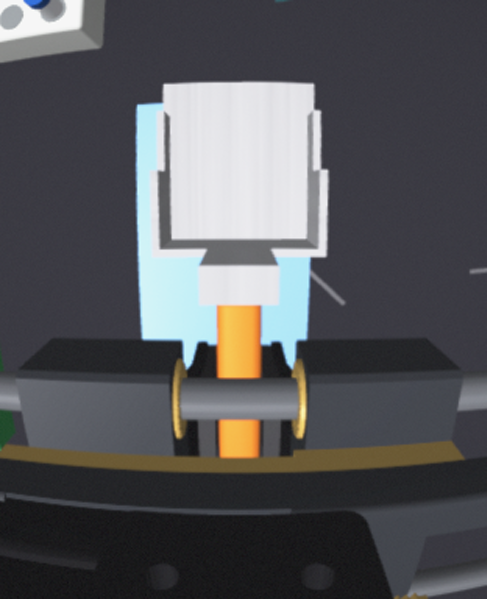

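The scoop is held level with its pan straight ahead (nose edge around y=83, handle at x≈240). Now over the tray's near half.

{"api": "send_rows", "payload": {
  "rows": [
    [-12.9,-20.6,0,0,0,0,1],
    [-12.9,-20.6,0,0,0,0,1],
    [-12.9,-20.6,0,0,0,0,1],
    [-12.9,-20.6,0,0,0,0,1],
    [-12.9,-20.6,0,0,0,0,1],
    [-12.9,-20.6,0,0,0,0,1],
    [-12.9,-20.6,0,0,0,0,1],
    [-12.9,-20.6,0,0,0,0,1],
    [-12.9,-20.6,0,0,0,0,1],
    [-12.9,-20.6,0,0,0,0,1],
    [-12.9,-20.6,0,0,0,0,1],
    [-12.9,-20.6,0,0,0,0,1],
    [0,0,24,0,0,0,1],
    [0,0,24,0,0,0,1],
    [0,0,20,0,0,0,1],
    [0,0,0,0,0,0,1]
  ]
}}

```text
time: 8.45
ee_pos: [0.4461, 0.2771, 0.0869]
ee_rot: [0.001, 0.996, -0.094, -0.002]
wrist_force: [0.4, -0.3, -0.9]
grip_width: 0.15
finger_force: 60.0
```

Run:
```python
from h import *
st()
d=grab('wrist','w2'); save(d,'w2.png',(130,0,382,250),2.3)
```

```text
t 8.45 p [0.4461 0.2771 0.0869] yaw -10.78 nosedown 0.25 roll 0.14 w 0.15 ff 60.0 F [ 0.4 -0.3 -0.9] T [ 0.11  0.13 -0.01] q [0.34 0.6  1.79 0.   0.75 2.1 ]
```

View pics/w2.png

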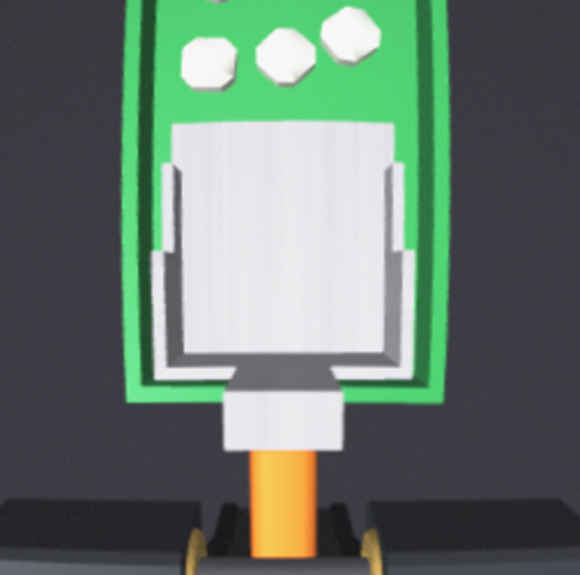

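Run:
```python
from h import *
d=load('w2')
F=lambda u,v,z: fish(d,130+(u+.5)/2.3-.5,(v+.5)/2.3-.5,z)
c,s=np.cos(np.radians(-10.9)),np.sin(np.radians(-10.9))
def T(n,p):
    q=p[:2]-[.566,.2542]; print(n,(c*q[0]+s*q[1]).round(4),(-s*q[0]+c*q[1]).round(4))
T('near rim outer L',F(127,403,.032));T('near rim outer R',F(443,403,.032));T('pan nose L',F(172,125,.044));T('pan nose R',F(394,125,.044))
T('back top L',F(155,379,.0765));T('back top R',F(413,377,.0765))
for p in[(209,63),(286,56),(351,35)]:T('stone',F(*p,.016))
```

```text
near rim outer L -0.0966 0.0509
near rim outer R -0.0963 -0.0528
pan nose L -0.0094 0.033
pan nose R -0.0092 -0.0329
back top L -0.0815 0.0328
back top R -0.0808 -0.0335
stone 0.0188 0.0251
stone 0.021 -0.001
stone 0.0295 -0.0231
```

Back wall clears the near rim by about 10 mm and the pan is centred. Lowering to the floor.

{"api": "send_rows", "payload": {
  "rows": [
    [0,0,12,0,-0.01,0,1],
    [0,0,12,0,0,0,1],
    [0,0,8,0,0,0,1],
    [0,0,4,0,0,0,1],
    [0,0,2,0,0,0,1],
    [0,0,1,0,0,0,1]
  ]
}}

```text
time: 9.25
ee_pos: [0.4475, 0.2778, 0.0496]
ee_rot: [-0.001, 0.996, -0.094, -0.005]
wrist_force: [-0.5, 0.0, -0.7]
grip_width: 0.159
finger_force: 60.0
```

```bash
python3 -c "
from h import *
st()"
```

```text
t 9.25 p [0.4475 0.2778 0.0496] yaw -10.84 nosedown 0.57 roll -0.01 w 0.159 ff 60.0 F [-0.5  0.  -0.7] T [ 0.08  0.13 -0.02] q [0.34 0.67 1.81 0.01 0.67 2.09]
```

{"api": "send_rows", "payload": {
  "rows": [
    [0,0,1,0,0,0,1],
    [0,0,1,0,0,0,1],
    [0,0,0,0,0,0,1]
  ]
}}

```text
time: 9.62
ee_pos: [0.4472, 0.2779, 0.0485]
ee_rot: [-0.001, 0.996, -0.094, -0.005]
wrist_force: [-3.0, 0.3, 6.0]
grip_width: 0.156
finger_force: 60.0
```

```bash
python3 -c "
from h import *
st()"
```

```text
t 9.62 p [0.4472 0.2779 0.0485] yaw -10.83 nosedown 0.57 roll -0.01 w 0.156 ff 60.0 F [-3.   0.3  6. ] T [ 0.05  0.29 -0.04] q [0.34 0.67 1.81 0.01 0.67 2.09]
```

{"api": "send_rows", "payload": {
  "rows": [
    [3,0,0.3,0,0,0,1],
    [6,0,0,0,0,0,1],
    [6,0,0,0,0,0,1],
    [6,0,0,0,0,0,1],
    [6,0,0,0,0,0,1],
    [6,0,0,0,0,0,1],
    [6,0,0,0,0,0,1],
    [6,0,0,0,0,0,1],
    [6,0,0,0,0,0,1],
    [6,0,0,0,0,0,1],
    [6,0,0,0,0,0,1],
    [6,0,0,0,0,0,1]
  ]
}}

```text
time: 11.12
ee_pos: [0.509, 0.2652, 0.0484]
ee_rot: [0.0, 0.995, -0.095, -0.011]
wrist_force: [-15.0, 4.0, 20.3]
grip_width: 0.15
finger_force: 60.0
```

```bash
python3 -c "
from h import *
st()
d=grab('wrist','w3'); save(d,'w3.png',(130,0,382,250),2.3)"
```

```text
t 11.12 p [0.509  0.2652 0.0484] yaw -10.86 nosedown 1.22 roll 0.15 w 0.15 ff 60.0 F [-15.    4.   20.3] T [0.54 2.17 0.06] q [0.28 0.71 1.68 0.01 0.77 2.03]
```

View pics/w3.png

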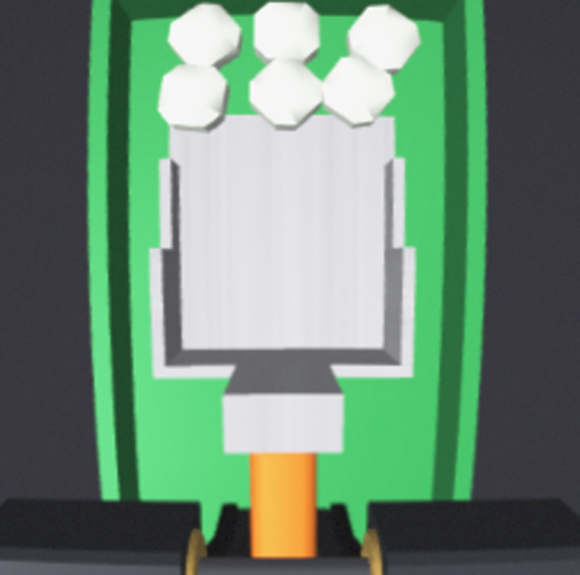

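Stones are lined against the far wall: near row at (193,97), (286,93), (358,91), starting onto the nose edge. Continuing the push.

{"api": "send_rows", "payload": {
  "rows": [
    [4,0,0,0,0,0,1],
    [4,0,0,0,0,0,1],
    [4,0,0,0,0,0,1],
    [4,0,0,0,0,0,1],
    [4,0,0,0,0,0,1],
    [0,0,0,0,0,0,1]
  ]
}}

```text
time: 11.92
ee_pos: [0.5271, 0.2618, 0.0484]
ee_rot: [0.0, 0.995, -0.095, -0.012]
wrist_force: [-16.9, 3.0, 21.6]
grip_width: 0.155
finger_force: 60.0
```

```bash
python3 -c "
from h import *
st()
d=grab('wrist','w4'); save(d,'w4.png',(130,0,382,250),2.3)"
```

```text
t 11.93 p [0.5271 0.2618 0.0484] yaw -10.85 nosedown 1.38 roll 0.17 w 0.155 ff 60.0 F [-16.9   3.   21.6] T [0.61 2.38 0.02] q [0.27 0.73 1.64 0.01 0.8  2.02]
```

View pics/w4.png

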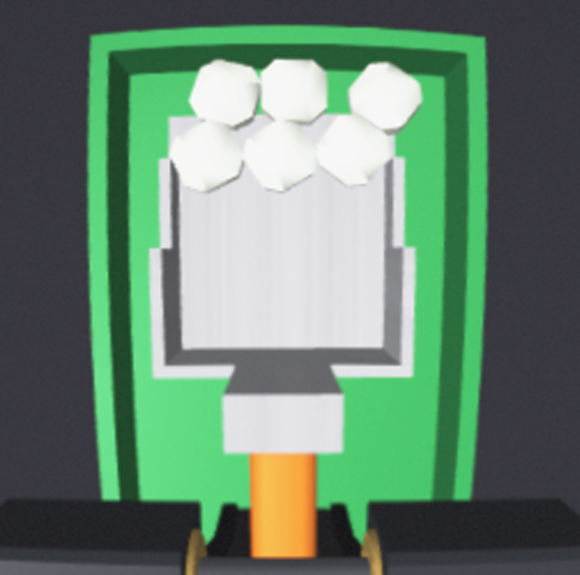

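Near row is fully on the pan. The far row is at the nose, with about 14 mm left to the wall.

{"api": "send_rows", "payload": {
  "rows": [
    [4,0,0,0,0,0,1],
    [4,0,0,0,0,0,1],
    [4,0,0,0,0,0,1],
    [3,0,0,0,0,0,1],
    [0,0,0,0,0,0,1]
  ]
}}

```text
time: 12.6
ee_pos: [0.5368, 0.2602, 0.0483]
ee_rot: [0.0, 0.995, -0.095, -0.017]
wrist_force: [-24.7, 7.8, 27.8]
grip_width: 0.149
finger_force: 60.0
```

```bash
python3 -c "
from h import *
st()
d=grab('wrist','w5'); save(d,'w5.png',(130,0,382,250),2.3)"
```

```text
t 12.6 p [0.5368 0.2602 0.0483] yaw -10.88 nosedown 1.95 roll 0.24 w 0.149 ff 60.0 F [-24.7   7.8  27.8] T [1.29 3.7  0.08] q [0.26 0.74 1.61 0.01 0.83 2.01]
```

View pics/w5.png

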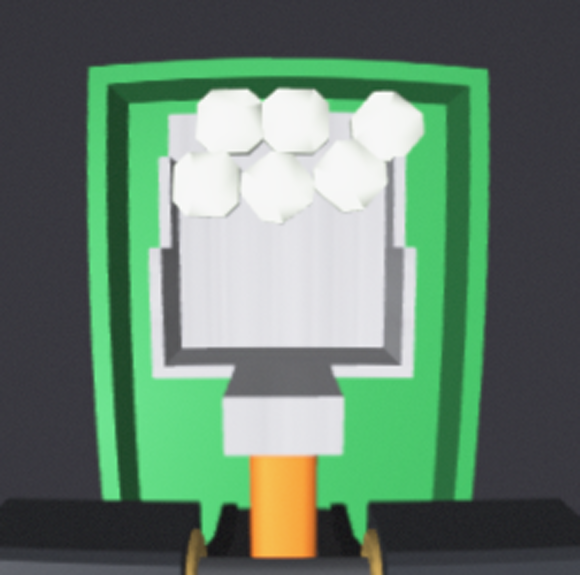

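Five stones are on the pan; the sixth is at the right nose corner (388,125). I'll push a touch more, then tilt nose-up along the wall and lift so the stones slide back.

{"api": "send_rows", "payload": {
  "rows": [
    [3,0,0,0,0,0,1],
    [1,0,0,0,0,0,1],
    [-1.2,0,0,0,0.05,0,1],
    [-1.2,0,0,0,0.05,0,1],
    [-1.2,0,0,0,0.05,0,1],
    [-1.2,0,0,0,0.05,0,1],
    [-6,0,-1,0,0,0,1],
    [-6,0,-1,0,0,0,1],
    [-0.5,0,-10.3,0,0,0,1],
    [-0.5,0,-10.3,0,0,0,1],
    [-0.5,0,-10.3,0,0,0,1],
    [-0.5,0,-10.3,0,0,0,1],
    [0,0,0,0,0.047,0,1],
    [0,0,0,0,0.047,0,1],
    [0,0,0,0,0.047,0,1],
    [0,0,0,0,0.047,0,1],
    [0,0,0,0,0.047,0,1],
    [0,0,0,0,0.047,0,1],
    [0,0,0,0,0.047,0,1],
    [0,0,0,0,0,0,1]
  ]
}}

```text
time: 15.15
ee_pos: [0.5434, 0.2621, 0.1065]
ee_rot: [0.019, 0.968, -0.087, 0.235]
wrist_force: [0.6, 0.3, -2.7]
grip_width: 0.155
finger_force: 60.0
```

```bash
python3 -c "
from h import *
st()
d=grab('wrist','w6'); a=cv2.resize(d['frame'][0:250,130:382,::-1],None,fx=1.55,fy=1.55,interpolation=2)
e=grab('top','top1'); b=cv2.resize(e['frame'][130:230,160:330,::-1],None,fx=2.3,fy=2.3,interpolation=2)
H=max(a.shape[0],b.shape[0]); p=lambda m:cv2.copyMakeBorder(m,0,H-m.shape[0],0,4,cv2.BORDER_CONSTANT)
cv2.imwrite('pics/w6.png',np.hstack([p(a),p(b)])); print(a.shape,b.shape)"
```

```text
t 15.15 p [0.5434 0.2621 0.1065] yaw -10.27 nosedown -27.24 roll -0.21 w 0.155 ff 60.0 F [ 0.6  0.3 -2.7] T [0.19 0.66 0.03] q [ 0.39  0.61  1.88 -0.8   0.35  2.85]
(388, 391, 3) (230, 391, 3)
```

View pics/w6.png

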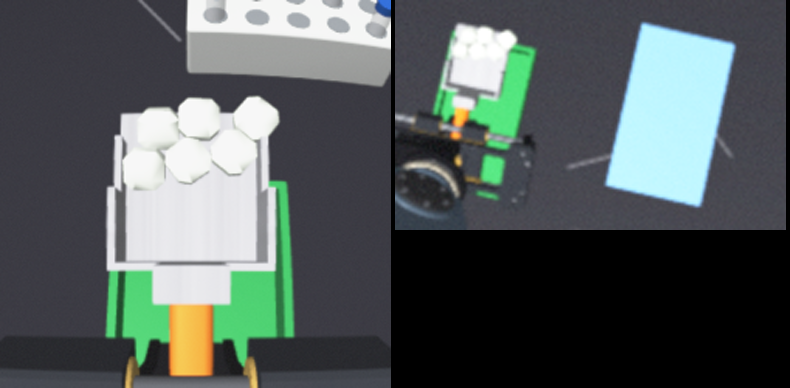

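All six stones are up, but the one at (257,117) overhangs the right pan corner. I'll go back down inside the tray, use its right wall to push that stone onto the pan, then push against the far wall again.

{"api": "send_rows", "payload": {
  "rows": [
    [0,0,0,0,-0.05,0,1],
    [0,0,0,0,-0.05,0,1],
    [0,0,0,0,-0.05,0,1],
    [0,0,0,0,-0.05,0,1],
    [0,0,0,0,-0.05,0,1],
    [0,0,0,0,-0.05,0,1],
    [-4,0,-0.7,0,0,0,1],
    [-7,0,-1.2,0,0,0,1],
    [-7,0,-1.2,0,0,0,1],
    [-3,0,-0.5,0,0,0,1],
    [0,0,0,0,-0.04,0,1],
    [0,0,0,0,-0.04,0,1],
    [0,0,0,0,-0.04,0,1],
    [0,0,0,0,-0.04,0,1],
    [0,0,0,0,0,0,1]
  ]
}}

```text
time: 17.12
ee_pos: [0.5219, 0.2655, 0.1049]
ee_rot: [-0.0, 0.996, -0.088, 0.007]
wrist_force: [0.3, -1.1, -2.1]
grip_width: 0.154
finger_force: 60.0
```

```bash
cat >> h.py <<'E'
def whites(d,smin=200):
    h=cv2.cvtColor(d['frame'],cv2.COLOR_RGB2HSV); m=cv2.inRange(h,(0,0,225),(179,20,255))
    n,l,s,c=cv2.connectedComponentsWithStats(m); return [(s[i][4],c[i].round(1).tolist()) for i in range(1,n) if s[i][4]>15]
def tray(p):
    c,s=np.cos(np.radians(-10.9)),np.sin(np.radians(-10.9)); q=np.array(p)[:2]-[.5648,.2535]; return np.array([c*q[0]+s*q[1],-s*q[0]+c*q[1]]).round(4)
E
python3 -c "
from h import *
s=st(); print('tcp in tray',tray(s['ee_pos']))
d=grab('wrist','w7'); print(whites(d))
f=d['frame'][60:125:3,190:300:3].min(2)
print(len(f))
"
```

```text
t 17.12 p [0.5219 0.2655 0.1049] yaw -10.13 nosedown -0.82 roll -0.1 w 0.154 ff 60.0 F [ 0.3 -1.1 -2.1] T [0.08 0.18 0.01] q [ 0.28  0.63  1.64 -0.01  0.86  2.03]
tcp in tray [-0.0444  0.0036]
[(np.int32(8488), [254.4, 115.6]), (np.int32(1735), [253.8, 174.2]), (np.int32(244), [408.9, 284.6])]
22
```

{"api": "send_rows", "payload": {
  "rows": [
    [0,0,6,0,0,0.013,1],
    [0,0,12,0,0,0,1],
    [0,0,12,0,0,0,1],
    [0,0,12,0,0,0,1],
    [0,0,7,0,0,0,1],
    [0,0,4,0,0,0,1],
    [0,3,0,0,0,0,1],
    [0,4,0,0,0,0,1],
    [0,4,0,0,0,0,1],
    [0,3,0,0,0,0,1],
    [0,1,0,0,0,0,1],
    [0,0,0,0,0,0,1]
  ]
}}

```text
time: 18.68
ee_pos: [0.5198, 0.2506, 0.052]
ee_rot: [-0.0, 0.995, -0.095, 0.007]
wrist_force: [1.6, 2.5, 1.5]
grip_width: 0.15
finger_force: 60.1
```

```bash
python3 -c "
from h import *
s=st(); print('tcp in tray',tray(s['ee_pos']))
d=grab('wrist','w8'); 
for n in('w7','w8'):
    d=load(n); h=cv2.cvtColor(d['frame'],cv2.COLOR_RGB2HSV); g=d['frame'].mean(2); print(n)
    for row in range(46,96,3): print(row,''.join('G' if h[row,x,1]>90 else '#' if g[row,x]>228 else '+' if g[row,x]>190 else '.' for x in range(190,322,2)))
"
```

```text
t 18.68 p [0.5198 0.2506 0.052 ] yaw -10.86 nosedown -0.83 roll -0.12 w 0.15 ff 60.1 F [1.6 2.5 1.5] T [ 0.36 -0.59  0.32] q [ 0.26  0.7   1.69 -0.01  0.73  2.02]
tcp in tray [-0.0436 -0.0113]
w7
46 ...GGGGGGGGGGGGGGGGGGGGGGGGGGGGGGGGGGGGGGGGGGGGGGGGGGGGGGGGGGGGGGG
49 ..GGGGGGGGGGGGGGGGGGGGGGGGGGGGGGGGGGGGGGGGGGGGGGGGGGGGGGGGGGGGGGGG
52 ..GGGGGGGGGGGGGGGGGGGGGGGGGGGGGGGGGGGGGGGGGGGGGGGGGGGGGGGGGGGGGGGG
55 ..GGGGGGGGGGGGGGGGGGGGGGGGGGGGGGGGGGGGGGGGGGGGGGGGGGGGGGGGGGGGGGGG
58 ..GGGGGGGGGGGGGGGGGGGGGGGGGGGGGGGGGGGGGGGGGGGGGGGGGGGGGGGGGGGGGGGG
61 ..GGGGGGGGGGGGGGGGGGGGGGGGGGGGGGGGGGGGGGGGGGGGGGGGGGGGGGGGGGGGGGGG
64 ..GGGGGGGGGGGGGGGG....+..GGGGG+###+++.+GGGGGGGGGG#####+.GGGGGGGGGG
67 ..GGGGGGGGGGGGGG+#########+G+##########+GGGGGGGG########+.GGGGGGGG
70 ..GGGGGGGGGGGGG############+############+GGGGG+############.GGGGGG
73 ..GGGGGGG.+++++###########++############++++++##############GGGGGG
76 ..GGGGGGG+##++#############+#############++##+##############GGGGGG
79 ..GGGGGGG+##++###########################++##+#############+GGGGGG
82 ..GGGGGGG+##++###########################++##+############+GG
[... 778 characters left out ...]

67 GGGGGGG++++++############++#############++++##############+GGGGGG.
70 GGGGGGG.+++++###########################++++#############+.GGGGGG.
73 GGGGGGG.+++++###########################++++++##########+GGGGGGGG.
76 GGGGGGG.+++++#############.+###########.+#####++#######+GGGGGGGGG.
79 GGGGGG.++++++++#########..+++++++++++.++########+##++++++GGGGGGGG.
82 GGGGG+++.+++++++++#+....+++#####+++++++#############+..++GGGGGGGG.
85 GGGGG+++..##########+++++########+++++##############+..++GGGGGGGG.
88 GGGGG+++.###########+++############+++##############+..++GGGGGGGG.
91 GGGGG+++.###########+++##############+###############..++GGGGGGGG.
94 GGGGG++++############+##############################+..++GGGGGGGG.
```

```bash
cat >> h.py <<'E'
def scoop_pix(d,s,phi,pt):  # phi nose-down in grip, deg; pt in scoop frame mm
    Rm=rot(s['ee_rot']).as_matrix(); g=s['ee_pos']-.019*Rm[:,2]
    v=np.array([pt[0]+45,-(pt[1]),-(pt[2]-62)])/1000  # tool axes x fwd, y right, z down
    v=R.from_rotvec([0,-np.radians(phi),0]).apply(v)
    return wfish(d,g+Rm@v)
E
python3 -c "
from h import *
from cell import r
s=r.read_state(); d=load('w8')
for phi in(-10,-8,-6,-4,-2,0,2,4): print(phi,scoop_pix(d,s,phi,(70,-30,0)).round(1),scoop_pix(d,s,phi,(55,-31.5,18)).round(1),scoop_pix(d,s,phi,(-3,33,34)).round(1))
h=d['frame'][:,310,:]; 
g=d['frame'].mean(2)
for n in('w2','w7','w8'):
  g=cv2.cvtColor(load(n)['frame'],cv2.COLOR_RGB2HSV)[:,:,1]; print(n,[ (x,int(np.argmax(g[:,x]<60))) for x in (205,207,209,211,213,276,278,280)], [int(v) for v in np.nonzero(np.diff((g[:,200]<60).astype(int)))[0]])
"
```

```text
-10 [301.2  30.8] [308.4  52.8] [193.7 157.2]
-8 [300.2  34.8] [307.3  55.7] [194.3 158.1]
-6 [299.3  38.9] [306.2  58.7] [194.9 159.1]
-4 [298.3  43. ] [305.2  61.8] [195.4 160.2]
-2 [297.5  47.2] [304.2  64.9] [196.  161.4]
0 [296.7  51.3] [303.3  68.1] [196.5 162.6]
2 [295.9  55.6] [302.4  71.4] [197.  163.9]
4 [295.1  59.8] [301.5  74.7] [197.5 165.3]
w2 [(205, 54), (207, 54), (209, 22), (211, 19), (213, 18), (276, 6), (278, 4), (280, 3)] [71, 74, 77, 79, 82, 83, 84, 92, 108, 165, 175, 291, 301]
w7 [(205, 0), (207, 0), (209, 0), (211, 0), (213, 0), (276, 0), (278, 0), (280, 0)] [31, 119, 173, 218, 291, 301]
w8 [(205, 0), (207, 0), (209, 0), (211, 0), (213, 0), (276, 0), (278, 0), (280, 0)] [10, 79, 97, 99, 103, 104, 171, 218, 291, 301, 382]
```

The scoop slipped about 4° nose-down in the grip, from wall drag. I'll nudge right a bit more, press flat to the floor to re-level, then push forward.

{"api": "send_rows", "payload": {
  "rows": [
    [0,2,0,0,0,0,1],
    [0,1.5,0,0,0,0,1],
    [0,0,0,0,0,0,1],
    [0,-2,1,0,0,0,1],
    [0,-2,1,0,0,0,1],
    [0,0,1,0,-0.01,0,1],
    [0,0,1,0,-0.01,0,1],
    [0,0,0,0,0,0,1]
  ]
}}

```text
time: 19.73
ee_pos: [0.5161, 0.2506, 0.0474]
ee_rot: [-0.0, 0.995, -0.095, -0.007]
wrist_force: [-3.7, -0.0, 6.6]
grip_width: 0.15
finger_force: 60.0
```

```bash
cat >> h.py <<'E'
def asc(d,r0,r1,c0=190,c1=322):
    h=cv2.cvtColor(d['frame'],cv2.COLOR_RGB2HSV); g=d['frame'].mean(2)
    for row in range(r0,r1,3): print(row,''.join('G' if h[row,x,1]>90 else '#' if g[row,x]>228 else '+' if g[row,x]>190 else '.' for x in range(c0,c1,2)))
E
python3 -c "
from h import *
s=st(); print('tcp in tray',tray(s['ee_pos']))
d=grab('wrist','w9'); asc(d,40,115)
"
```

```text
t 19.73 p [0.5161 0.2506 0.0474] yaw -10.93 nosedown 0.8 roll 0.04 w 0.15 ff 60.0 F [-3.7 -0.   6.6] T [ 0.    0.27 -0.1 ] q [0.25 0.71 1.68 0.01 0.76 2.01]
tcp in tray [-0.0473 -0.012 ]
40 GGGGGGGGGGGGGGGGGGGGGGGGGGGGGGGGGGGGGGGGGGGGGGGGGGGGGGGGGGGGGGGGGG
43 GGGGGGGGGGGGGGGGGGGGGGGGGGGGGGGGGGGGGGGGGGGGGGGG#####..GGGGGGGGGGG
46 GGGGGGGGGGGGGGGGG..GGGGGGGGGGG.####++++.GGGGGG+#######++GGGGGGGGGG
49 GGGGGGGGGGGGGGG.##########.GG###########+GGGG############.GGGGGGGG
52 GGGGGGGGGGGGGG#############+############++.+###############GGGGGGG
55 GGGGGGGG++++++############+.############++++##############+.GGGGGG
58 GGGGGGGG++++++############++#############+++##############+.GGGGGG
61 GGGGGGGG+++++##############+##############++#############+.GGGGGGG
64 GGGGGGGG+++++#############################++++##########+.GGGGGGGG
67 GGGGGGGG+++++###############+#############++++.#########+GGGGGGGGG
70 GGGGGGGG+++++++###########+.++##########+#####+++######++GGGGGGGGG
73 GGGGGG++.+++++++########+.++++++.....+++############+++++..GGGGGGG
76 GGGGGG++..+##++######++++++++#####++++++#############++..++.GGGGGG
79 GGGGGG++..###########+++++########+++++###############+..++GGGGGGG
82 GGGGGG++.############+++###########++++###############+..++GGGGGGG
85 GGGGGG++.############+++##############################+..++GGGGGGG
88 GGGGGG++.#############+#############################+++..++.GGGGGG
91 GGGGGG++.##############+##########################+++++..++.GGGGGG
94 GGGGGG++.##############+###############+++########+++++..++GGGGGGG
97 GGGGGG++.+############.++#############+++++++#####+++++..++GGGGGGG
100 GGGGGG++..+##########+++++#########++++++++++++++++++++..++GGGGGGG
103 GGGGGG++..+++++++++++++++++####++++++++++++++++++++++++..++GGGGGGG
106 GGGGGG++..+++++++++++++++++++++++++++++++++++++++++++++..++GGGGGGG
109 GGGGGG++..+++++++++++++++++++++++++++++++++++++++++++++..++GGGGGGG
112 GGG.++....++++++++++++++++++++++++++++++++++++++++++++...+...GGGGG
```

{"api": "send_rows", "payload": {
  "rows": [
    [0,2,-1,0,0,0,1],
    [0,2,0,0,0,0,1],
    [0,1.5,0,0,0,0,1],
    [0,0,0,0,0,0,1]
  ]
}}

```text
time: 20.27
ee_pos: [0.517, 0.248, 0.0487]
ee_rot: [-0.003, 0.995, -0.095, -0.005]
wrist_force: [-3.6, 9.3, 3.3]
grip_width: 0.151
finger_force: 60.1
```

```bash
python3 -c "
from h import *
s=st(); print('tcp in tray',tray(s['ee_pos']))
d=grab('wrist','w10'); asc(d,43,80,190,350)
g=d['frame'][60,290:350].tolist(); print([tuple(x) for x in g[::3]])
"
```

```text
t 20.27 p [0.517  0.248  0.0487] yaw -10.94 nosedown 0.55 roll -0.28 w 0.151 ff 60.1 F [-3.6  9.3  3.3] T [1.67 0.35 0.18] q [0.25 0.71 1.69 0.01 0.75 2.  ]
tcp in tray [-0.0459 -0.0145]
43 GGGGGGGGGGGGGGGGGGGGGGGGGGGGGGGGGGGGGGGGGGGGGGG####+GGGGGGGGGGGG................
46 GGGGGGGGGGGGGGGGGGGGGGGGGGGGGGGGGGGGGGGGGGGGG######++.GGGGGGGGGG................
49 GGGGGGGGGGGGGGG.++++####.GGGG######++++GGGG+##########+GGGGGGGGG................
52 GGGGGGGGGGGGGG###########+G############+.G##############+GGGGGGG................
55 GGGGGGGGGGGGG############++############++.###############.GGGGGG................
58 GGGGGGG++++++############++############+++###############.GGGGGG................
61 GGGGGGG++++++############++#############++##############+.GGGGGG................
64 GGGGGGG+++++##############+##############+++###########+.GGGGGGG................
67 GGGGGGG+++++#############################+++.#########++GGGGGGGG................
70 GGGGGGG++++++#############.+############++#++++######+++GGGGGGGG................
73 GGGGGGG+++++++##########+.++++######+++##########+.+++++..GGGGGG................
76 GGGGG++..+++++++++#.....+++++###++++++##############++.+++GGGGGG................
79 GGGGG++..+##########++++++#######+++++##############+..+++GGGGGG................
[(246, 246, 245), (245, 246, 244), (241, 243, 240), (234, 237, 231), (223, 227, 219), (52, 109, 67), (69, 179, 99), (77, 199, 111), (76, 196, 110), (56, 61, 65), (55, 54, 61), (55, 55, 62), (54, 54, 62), (55, 55, 62), (54, 55, 61), (55, 54, 60), (55, 55, 63), (55, 53, 61), (56, 56, 62), (56, 54, 62)]
```

{"api": "send_rows", "payload": {
  "rows": [
    [0,-2,1,0,0,0,1],
    [3,-2,0.5,0,0,0,1],
    [4,0,0,0,0,0,1],
    [4,0,0,0,0,0,1],
    [4,0,0,0,0,0,1],
    [4,0,0,0,0,0,1],
    [3,0,0,0,0,0,1],
    [0,0,0,0,0,0,1]
  ]
}}

```text
time: 21.32
ee_pos: [0.5363, 0.2452, 0.0474]
ee_rot: [-0.0, 0.995, -0.095, -0.008]
wrist_force: [-8.7, 1.0, 11.9]
grip_width: 0.153
finger_force: 60.0
```

```bash
python3 -c "
from h import *
s=st(); print('tcp in tray',tray(s['ee_pos']))
d=grab('wrist','w11'); asc(d,40,115,180,330)
"
```

```text
t 21.32 p [0.5363 0.2452 0.0474] yaw -10.9 nosedown 0.9 roll 0.07 w 0.153 ff 60.0 F [-8.7  1.  11.9] T [0.15 0.99 0.07] q [0.24 0.73 1.64 0.01 0.79 1.99]
tcp in tray [-0.0264 -0.0136]
40 GGGGGGGGGGGGGGGGGGGGGGGGGGGGGGGGGGGGGGGGGGGGGGGGGGGGGGGGGGGGGGGGGGGGGG.....
43 GGGGGGGGGGGGGGGGGGGGGGGGGGGGGGGGGGGGGGGGGGGGGGGGGGGGG....GGGGGGGGGGGGG.....
46 GGGGGGGGGGGGGGGGGGGGG.........GGGGG+####++++.GGGGGG.#####+.GGGGGGGGGGG.....
49 GGGGGGGGGGGGGGGGGGGG+##########GG+###########+GGGG########++GGGGGGGGGG.....
52 GGGGGGGGGGGGGGGGGGG#############+############++G+############.GGGGGGGG.....
55 GGGGGGGGGGGGG+++++############+++############+++##############+GGGGGGG.....
58 GGGGGGGGGGGG.+++++#############++#############++###############.GGGGGG.....
61 GGGGGGGGGGGG.+++++##############+#############++##############+GGGGGGG.....
64 GGGGGGGGGGGG.+++++#############################++############++GGGGGGG.....
67 GGGGGGGGGGGG.+++++##############+#############++++###########+GGGGGGGG.....
70 GGGGGGGGGGGGG++++++############..++##########.+++++########+++GGGGGGGG.....
73 GGGGGGGGGG.++.+++++++#######++.+++++......+.
[... 363 characters left out ...]
+.#############+##############+##############++..+++GGGGGG.....
91 GGGGGGGGGG+++.#############+############################+++..+++GGGGGG.....
94 GGGGGGGGGG.++.#############++##############+###########++++..+++GGGGGG.....
97 GGGGGGGGGG.++.#############.+##############++###########+++..+++GGGGGG.....
100 GGGGGGGGGG.++..##########++++#############++++++++#####++++..+++GGGGGG.....
103 GGGGGGGGGG.++..++++++++++++++++#######+++++++++++++++++++++..+++GGGGGG.....
106 GGGGGGGGGG.++..++++++++++++++++++++++++++++++++++++++++++++..++.GGGGGG.....
109 GGGGGGGGGG.++..++++++++++++++++++++++++++++++++++++++++++++..++.GGGGGG.....
112 GGGGGGGG++.....++++++++++++++++++++++++#+++++++++++++++++++.......GGGG.....
```

All six appear well on the pan (front row centres ~7 mm inside the nose, right stone ~5 mm inside its edge). I'll retreat off the wall, then lift with a gentle nose-up tilt.

{"api": "send_rows", "payload": {
  "rows": [
    [-3,0,0,0,0,0,1],
    [-4,0,0,0,0,0,1],
    [-4,0,0,0,0,0,1],
    [-4,0,0,0,0,0,1],
    [-3,0,-1,0,0.02,0,1],
    [0,0,-3,0,0.03,0,1],
    [0,0,-6,0,0.03,0,1],
    [1,0,-9,0,0.03,0,1],
    [1,0,-12,0,0.03,0,1],
    [1.5,0,-12,0,0.03,0,1],
    [2,0,-12,0,0.02,0,1],
    [2,0,-8,0,0,0,1],
    [1,0,-4,0,0,0,1],
    [0,0,0,0,0,0,1]
  ]
}}

```text
time: 23.12
ee_pos: [0.5236, 0.2487, 0.1153]
ee_rot: [0.008, 0.991, -0.094, 0.091]
wrist_force: [0.3, 0.2, -3.1]
grip_width: 0.153
finger_force: 60.0
```

```bash
python3 -c "
from h import *
s=st(); print('tcp in tray',tray(s['ee_pos']))
d=grab('wrist','w12'); asc(d,37,125,180,330)
for p in(0,2,4,6): print(p,scoop_pix(d,s,p,(70,30,0)))
"
```

```text
t 23.12 p [0.5236 0.2487 0.1153] yaw -10.9 nosedown -10.5 roll -0.11 w 0.153 ff 60.0 F [ 0.3  0.2 -3.1] T [0.14 0.44 0.02] q [ 0.3   0.57  1.76 -0.14  0.65  2.16]
tcp in tray [-0.0395 -0.0125]
37 ...........................................................................
40 ...........................................................................
43 ...........................................................................
46 ...........................................................................
49 ....................................+...............+####+.................
52 .....................+########+...+##########.....+######++................
55 ....................############.############+...###########...............
58 ...................############++############+++##############.............
61 .............++++++############++#############+###############+............
64 .............+++++##############+#############################.............
67 .GGGGGGGGGGGG+++++#############################+#############+.............
70 .GGGGGGGGGGGG+++++##############+##
[... 891 characters left out ...]
#+++..++............
106 GGGGGGGGGGG++..++++++++++++###+###+###+++++##+++++++++###++..++............
109 GGGGGGGGGGG+#..+++++++++#++#####++++######++#+++++++++###++..++............
112 GGGGGGGGGGG+#..+++++++++#++#####+++#######++#++++++++#####+..++............
115 GGGGGGGG.++....+++++++++#+#####++++#######++#++++++#+#####+....++..........
118 GGGGGGGGG++....+++++++++#+######+++#######+##++++++++#####+....++..........
121 GGGGGGGG.++....+++++++++#+######+++#######++#++++++++#####+....+#+.........
124 GGGGGGGG.+#....+++++++++#+######+++#######+##++++++#+#####+....+#+.........
0 [209.13103767  51.18388645]
2 [209.91335319  55.40174985]
4 [210.65681875  59.651525  ]
6 [211.36350643  63.93111976]
```

{"api": "send_rows", "payload": {
  "rows": [
    [0.7,0,-4,0,0,0,1],
    [1.4,0,-8,0,0,0,1],
    [2.2,0,-12,0,0,0,1],
    [2.7,0,-15,0,0,0,1],
    [2.7,0,-15,0,0,0,1],
    [2.7,0,-14,0,0,0,1],
    [1.8,0,-10,0,0,0,1],
    [0.9,0,-5,0,0,0,1],
    [0,0,0,0,0,0,1]
  ]
}}

```text
time: 24.3
ee_pos: [0.5229, 0.2487, 0.1996]
ee_rot: [0.008, 0.991, -0.094, 0.091]
wrist_force: [-0.2, -1.5, -3.5]
grip_width: 0.152
finger_force: 60.0
```

{"api": "send_rows", "payload": {
  "rows": [
    [0,4,0,0,0,0,1],
    [0,9,0,0,0,0,1],
    [1,14,0.2,0,0,0,1],
    [2,19,0.4,0,0,0,1],
    [3,24,0.6,0,0,0,1],
    [3,28,0.6,0,0,0,1],
    [3,28,0.6,0,0,0,1],
    [3,28,0.6,0,0,0,1],
    [3,28,0.6,0,0,0,1],
    [3,28,0.6,0,0,0,1],
    [3,28,0.6,0,0,0,1],
    [3,28,0.6,0,0,0,1],
    [3,28,0.6,0,0,0,1],
    [3,28,0.6,0,0,0,1],
    [3,28,0.6,0,0,0,1],
    [2,27,0.4,0,0,0,1],
    [1,24,0.2,0,0,0,1],
    [0,19,0,0,0,0,1],
    [0,14,0,0,0,0,1],
    [0,9,0,0,0,0,1]
  ]
}}

```text
time: 26.8
ee_pos: [0.478, -0.1948, 0.198]
ee_rot: [0.008, 0.991, -0.095, 0.091]
wrist_force: [-0.1, 0.7, -2.7]
grip_width: 0.156
finger_force: 60.0
```

{"api": "send_rows", "payload": {
  "rows": [
    [0,4,0,0,0,0,1],
    [0,0,0,-0.004,0,0.02,1],
    [0,0,0,-0.0075,0,0.04,1],
    [0,0,0,-0.01,0,0.055,1],
    [0,0,0,-0.011,0,0.06,1],
    [0,0,0,-0.011,0,0.06,1],
    [0,0,0,-0.011,0,0.06,1],
    [0,0,0,-0.011,0,0.06,1],
    [0,0,0,-0.01,0,0.055,1],
    [0,0,0,-0.0075,0,0.04,1],
    [0,0,0,-0.003,0,0.015,1],
    [0,0,0,0,0,0,1]
  ]
}}

```text
time: 28.3
ee_pos: [0.4778, -0.1973, 0.198]
ee_rot: [0.029, 0.942, -0.324, 0.086]
wrist_force: [0.6, 0.1, -2.7]
grip_width: 0.153
finger_force: 60.0
```

```bash
python3 -c "
from h import *
s=st()
d=grab('wrist','w13'); asc(d,34,110,180,330)
e=grab('top','top2'); a=e['frame'].astype(int);print([(x[0],x[1]) for x in whites(e) if x[0]<400])
# pot rim from wrist view & top: compare pot region with start
b=load('top0')['frame'].astype(int); print('pot diff',np.abs(a-b)[160:200,362:406].mean())
"
```

```text
t 28.3 p [ 0.4778 -0.1973  0.198 ] yaw -37.92 nosedown -10.41 roll -0.08 w 0.153 ff 60.0 F [ 0.6  0.1 -2.7] T [ 0.27  0.32 -0.02] q [-0.6   0.36  1.86 -0.01  0.74  1.64]
34 ...........................................................................
37 ...........................................................................
40 ...........................................................................
43 ..............................+++++++++++++++..............................
46 ..........................++++...............++++..........................
49 .......................+++..........++..........+++.+####+.................
52 .....................+########+...###########.....+#######+................
55 ....................############.#############+.+###########+..............
58 ..................+############++#############++##############.............
61 .............+++++##############+##############+##############+............
64 .............+++++############################################+............
67 .............+++++#############################+##########
[... 1202 characters left out ...]
, [257.0, 13.3]), (np.int32(24), [149.5, 26.6]), (np.int32(37), [100.4, 30.0]), (np.int32(49), [106.1, 37.4]), (np.int32(50), [119.5, 38.9]), (np.int32(39), [139.2, 39.0]), (np.int32(22), [146.9, 37.6]), (np.int32(24), [463.1, 38.5]), (np.int32(43), [415.2, 41.9]), (np.int32(17), [352.9, 47.1]), (np.int32(43), [421.5, 48.7]), (np.int32(46), [434.8, 49.5]), (np.int32(40), [454.2, 50.4]), (np.int32(326), [329.1, 100.0]), (np.int32(26), [2.5, 112.5]), (np.int32(331), [329.6, 113.9]), (np.int32(21), [4.9, 136.2]), (np.int32(57), [4.4, 144.8]), (np.int32(78), [0.6, 212.0]), (np.int32(65), [237.5, 236.9]), (np.int32(188), [497.3, 282.5]), (np.int32(61), [510.5, 282.8])]
pot diff 22.812878787878788
```

All six still ride on the pan and the pot rim is centred ahead (arc at px 255). Pouring.

{"api": "send_rows", "payload": {
  "rows": [
    [1.7,0,0.3,0,-0.08,0,1],
    [2.5,0,0.2,0,-0.08,0,1],
    [3.2,0,0,0,-0.08,0,1],
    [4,0,-0.2,0,-0.08,0,1],
    [4.6,0,-0.6,0,-0.08,0,1],
    [5.3,0,-1.2,0,-0.08,0,1],
    [5.7,0,-1.8,0,-0.08,0,1],
    [6.1,0,-2.5,0,-0.08,0,1],
    [6.4,0,-3.2,0,-0.08,0,1],
    [6.6,0,-4,0,-0.08,0,1],
    [6.6,0,-4.7,0,-0.08,0,1],
    [6.6,0,-5.5,0,-0.08,0,1],
    [6.4,0,-6.3,0,-0.08,0,1],
    [0,0,0,0,0,0,1],
    [0,0,0,0,0,0,1],
    [0,0,0,0,0,0,1],
    [0,0,0,0,0,0,1]
  ]
}}

```text
time: 30.52
ee_pos: [0.5366, -0.2435, 0.1993]
ee_rot: [-0.136, 0.86, -0.295, -0.392]
wrist_force: [-0.1, -0.1, -1.4]
grip_width: 0.154
finger_force: 60.0
```

```bash
python3 -c "
from h import *
s=st()
d=grab('wrist','w14'); asc(d,34,160,180,330)
"
```

```text
t 30.52 p [ 0.5366 -0.2435  0.1993] yaw -37.85 nosedown 49.06 roll -0.07 w 0.154 ff 60.0 F [-0.1 -0.1 -1.4] T [-0.34 -0.52  0.02] q [-0.63  0.93  0.96  0.03  2.12  1.61]
34 ...##................................................................##+...
37 ...##................................................................##....
40 ....##..............................................................##+....
43 .....##............................................................##+.....
46 ......##..........................................................##+......
49 .......##........................................................+#+.......
52 ........##......................................................##+........
55 .........+##..................................................+##..........
58 ...........##++++++++++++++++++++++++++++++++++++++++++++++++##+...........
61 ............++++++++++++++++++++++++++++++++++++++++++++++++++.............
64 .............++++++++++++++++++++++++++++++++++++++++++++++++..............
67 .............+++++++++++++++++++++++++++++++++++++++++++++
[... 1707 characters left out ...]
++++++++++++++++++++++++++++++++++++++++++++....++..........
136 .........++.....+++++++++++++++++++++++++++++++++++++++++++....++..........
139 .........++....++++++++++++++++++++++++++++++++++++++++++++....++..........
142 .........++....++++++++++++++++++++++++++++++++++++++++++++....++..........
145 .........++....++++++++++++++++++++++++++++++++++++++++++++....++..........
148 .........++....++++++++++++++++++++++++++++++++++++++++++++....++..........
151 .........++.....+++++++++++++++++++++++++++++++++++++++++++....++..........
154 .........++.....+++++++++++++++++++++++++++++++++++++++++++....++..........
157 .........++.....................................++++++++++.....++..........
```

Scoop is empty. Reverse the tilt, turn and go back over the pad.

{"api": "send_rows", "payload": {
  "rows": [
    [-6.4,0,6.3,0,0.08,0,1],
    [-6.6,0,5.5,0,0.08,0,1],
    [-6.6,0,4.7,0,0.08,0,1],
    [-6.6,0,4,0,0.08,0,1],
    [-6.4,0,3.2,0,0.08,0,1],
    [-6.1,0,2.5,0,0.08,0,1],
    [-5.7,0,1.8,0,0.08,0,1],
    [-5.3,0,1.2,0,0.08,0,1],
    [-4.6,0,0.6,0,0.08,0,1],
    [-4,0,0.2,0,0.08,0,1],
    [-3,0,0,0,0.06,0,1],
    [0,0,0,0,0,0,1]
  ]
}}

```text
time: 32.08
ee_pos: [0.4798, -0.1992, 0.2043]
ee_rot: [-0.001, 0.946, -0.325, 0.0]
wrist_force: [-0.4, 0.0, -1.1]
grip_width: 0.153
finger_force: 60.0
```

```bash
python3 -c "
from h import *
s=st()
d=grab('wrist','w15'); asc(d,46,76,180,330)
for p in(0,2,4,6): print(p,scoop_pix(d,s,p,(70,30,0)))
e=grab('top','top3'); b=load('top0'); P=w2px(e,[[.581,-.2765,.07],[.581,-.2765,.005]]); print(P)
cv2.imwrite('/dev/null.png',e['frame']) if 0 else None
u,v=P.mean(0); asc(e,int(v)-30,int(v)+30,int(u)-40,int(u)+40)
"
```

```text
t 32.08 p [ 0.4798 -0.1992  0.2043] yaw -37.93 nosedown 0.02 roll -0.07 w 0.153 ff 60.0 F [-0.4  0.  -1.1] T [ 0.16  0.09 -0.01] q [-0.61  0.41  1.72  0.    1.02  1.62]
46 ..............#.........++++++++++++++++++####+++++........++..............
49 .............++........+####+++++++++++++++++.+#++#+........#..............
52 .............+........#####++.+++++########++++++++++.......++.............
55 .............+.......#####++.+#######################+......++.............
58 ............++++++++++####+++###+++###########++++##++++++..++.............
61 ............++#+++#+++#+########+++##########++++###++###+#+++.............
64 ............+##+++++++#+#########++###########++++##++##++#+++.............
67 .............##+++#+++#+#########++###########++++##+######+++.............
70 .............##+++##++#+#########++###########+++###+######+++.............
73 .............+#+++#+++#+##########+###########++++##++#####++..............
0 [208.81946221  51.37972825]
2 [209.60950305  55.59696514]
4 [210.36030532  59.84620146]
6 [211.07396194  64.12533723]
[[385.9059898  178.02
[... 237 characters left out ...]
....++++++...............
164 ................++........#+............
167 ...............#######+.....+...........
170 ..............##########+...............
173 ..............###########+..............
176 ..............##########................
179 ..............###+##+.+.................
182 ..............+#.##.....................
185 ........................................
188 ................G.......................
191 ........................................
194 ........................................
197 ........................................
200 ........................................
203 ........................................
206 .........G..............................
```

{"api": "send_rows", "payload": {
  "rows": [
    [0,0,0,0,0,-0.115,1],
    [0,0,0,0,0,-0.115,1],
    [0,0,0,0,0,-0.115,1],
    [0,0,0,0,0,-0.115,1],
    [0,0,0,0,0,-0.113,1],
    [6.9,-26.3,0,0,0,0,1],
    [6.9,-26.3,0,0,0,0,1],
    [6.9,-26.3,0,0,0,0,1],
    [6.9,-26.3,0,0,0,0,1],
    [6.9,-26.3,0,0,0,0,1],
    [6.9,-26.3,0,0,0,0,1],
    [6.9,-26.3,0,0,0,0,1],
    [6.9,-26.3,0,0,0,0,1],
    [0,0,24,0,0.03,0,1],
    [0,0,24,0,0,0,1],
    [0,0,24,0,0,0,1],
    [0,0,24,0,0,0,1],
    [0,0,24,0,0,0,1],
    [0,0,14,0,0,0,1],
    [0,0,0,0,0,0,1]
  ]
}}

```text
time: 34.67
ee_pos: [0.5586, 0.0036, 0.0689]
ee_rot: [0.001, 0.999, -0.045, 0.015]
wrist_force: [0.4, -0.7, -2.0]
grip_width: 0.154
finger_force: 60.0
```

```bash
python3 -c "
from h import *
s=st()
"
```

```text
t 34.67 p [0.5586 0.0036 0.0689] yaw -5.13 nosedown -1.71 roll -0.02 w 0.154 ff 60.0 F [ 0.4 -0.7 -2. ] T [0.02 0.17 0.06] q [-0.2   0.66  1.75  0.01  0.71  1.46]
```

Lower gently to the pad (original TCP height was 0.0465 m).

{"api": "send_rows", "payload": {
  "rows": [
    [-3,0,10,0,0,0,1],
    [0,0,6,0,0,0,1],
    [0,0,4,0,0,0,1],
    [0,0,2,0,0,0,1],
    [0,0,1,0,0,0,1],
    [0,0,0,0,0,0,1]
  ]
}}

```text
time: 35.42
ee_pos: [0.5566, 0.0038, 0.0469]
ee_rot: [0.001, 0.999, -0.045, 0.016]
wrist_force: [-0.9, 0.8, -1.6]
grip_width: 0.153
finger_force: 60.0
```

```bash
python3 -c "
from h import *
s=st()
"
```

```text
t 35.42 p [0.5566 0.0038 0.0469] yaw -5.12 nosedown -1.86 roll -0.0 w 0.153 ff 60.0 F [-0.9  0.8 -1.6] T [0.06 0.1  0.02] q [-0.2   0.69  1.76  0.01  0.66  1.46]
```

{"api": "send_rows", "payload": {
  "rows": [
    [0,0,1,0,0,0,1],
    [0,0,0.7,0,0,0,1],
    [0,0,0,0,0,0,1],
    [0,0,0,0,0,0,0],
    [0,0,0,0,0,0,0],
    [0,0,0,0,0,0,0],
    [0,0,0,0,0,0,0],
    [0,0,0,0,0,0,0],
    [0,0,-10,0,0,0,0],
    [0,0,-20,0,0,0,0],
    [0,0,-30,0,0,0,0],
    [0,0,-40,0,0,0,0],
    [0,0,-40,0,0,0,0],
    [-30,0,-30,0,0,0,0],
    [-40,0,-10,0,0,0,0],
    [-40,0,0,0,0,0,0],
    [0,0,0,0,0,0,0]
  ]
}}

```text
time: 37.55
ee_pos: [0.4374, 0.0151, 0.2218]
ee_rot: [0.0, 0.999, -0.045, 0.015]
wrist_force: [0.6, 0.5, -0.0]
grip_width: 0.999
finger_force: 0.0
```

Run:
```python
from h import *
s=st()
e=grab('top','top4'); b=load('top0'); w=grab('wrist','w16')
D=np.abs(e['frame'].astype(int)-b['frame'].astype(int)).max(2); m=(D>40).astype(np.uint8)
n,l,st_,c=cv2.connectedComponentsWithStats(m); print('changes',[(st_[i][:5].tolist()) for i in range(1,n) if st_[i][4]>4])
asc(e,160,200,350,420)
print('scoop top now');asc(e,142,210,265,305)
print('before');asc(b,142,210,265,305)
x=grab('side','side1'); D=np.abs(x['frame'].astype(int)-load('side0')['frame'].astype(int)).max(2); n,l,st_,c=cv2.connectedComponentsWithStats((D>40).astype(np.uint8)); print('side changes',[(st_[i][:5].tolist()) for i in range(1,n) if st_[i][4]>4])
```

```text
t 37.55 p [0.4374 0.0151 0.2218] yaw -5.12 nosedown -1.68 roll -0.02 w 0.999 ff 0.0 F [ 0.6  0.5 -0. ] T [0.08 0.02 0.01] q [-0.23  0.27  1.9   0.01  0.95  1.43]
changes [[198, 153, 15, 13, 110], [189, 156, 8, 8, 54], [185, 167, 25, 10, 169], [244, 172, 91, 144, 4544], [247, 212, 3, 3, 6], [246, 227, 3, 3, 7], [248, 232, 3, 3, 7], [480, 294, 32, 16, 395], [270, 300, 31, 9, 149], [306, 300, 5, 3, 8], [341, 300, 9, 4, 16], [334, 303, 4, 4, 8], [450, 309, 8, 2, 13], [268, 311, 8, 2, 10], [237, 311, 275, 73, 14385], [155, 367, 49, 17, 220], [193, 370, 11, 6, 26], [239, 372, 2, 4, 6], [205, 375, 7, 9, 14], [221, 378, 6, 4, 12], [210, 380, 4, 3, 5], [216, 380, 7, 4, 9]]
160 ...................................
163 .............++......++............
166 ...........+#+++++.....++..........
169 ..........+#########....+#.........
172 ..........############...++........
175 .........#############....#........
178 .........#############+...#........
181 .........+############+...#........
184 ..........############+...+........
187 ..........+###########...+.........
190 ...........+#########..
[... 1017 characters left out ...]
GG+######+.
178 #########GG#######G.
181 #########GG#######..
184 ########GGG######+..
187 ########GG+######+..
190 ########GG#######...
193 ########GG######+...
196 ########GG######G...
199 #######+GG######....
202 #######GGG#####+....
205 #######GG######G....
208 ###############G....
side changes [[312, 0, 70, 74, 3100], [411, 0, 101, 180, 13151], [508, 60, 4, 30, 83], [331, 72, 6, 2, 12], [336, 92, 19, 22, 126], [503, 93, 9, 32, 197], [302, 104, 3, 3, 7], [296, 108, 26, 36, 530], [328, 120, 10, 12, 34], [266, 162, 35, 14, 68], [270, 173, 13, 5, 25], [288, 180, 10, 4, 10], [491, 182, 17, 39, 361], [506, 186, 6, 11, 44], [492, 226, 20, 45, 577], [204, 228, 31, 32, 550], [485, 236, 1, 5, 5]]
```

{"api": "send_rows", "payload": {
  "rows": [
    [0,40,0,0,0,0,0],
    [0,40,0,0,0,0,0],
    [0,40,0,0,0,0,0],
    [0,40,0,0,0,0,0],
    [0,40,0,0,0,0,0],
    [0,40,0,0,0,0,0],
    [0,40,0,0,0,0,0],
    [0,40,0,0,0,0,0],
    [0,40,0,0,0,0,0],
    [0,40,0,0,0,0,0],
    [0,0,0,0,0,0,0]
  ]
}}

```text
time: 39.08
ee_pos: [0.4064, -0.3889, 0.2214]
ee_rot: [0.002, 0.999, -0.046, 0.017]
wrist_force: [1.0, 0.4, -0.2]
grip_width: 0.997
finger_force: 0.0
```

Run:
```python
from h import *
s=st()
def ch(a,b,t):
    D=np.abs(a['frame'].astype(int)-b['frame'].astype(int)).max(2); n,l,q,c=cv2.connectedComponentsWithStats((D>t).astype(np.uint8)); return [q[i][:5].tolist() for i in range(1,n) if q[i][4]>5]
e=grab('top','top5'); print(ch(e,load('top0'),35))
x=grab('side','side2'); print(ch(x,load('side0'),35))
for n in('top0','top5'):
    f=load(n)['frame'].astype(int).mean(2); print(n)
    for r_ in range(166,196,2): print(' '.join('%3d'%v for v in f[r_,366:394:2]))
print('handle');asc(e,169,214,265,300)
```

```text
t 39.08 p [ 0.4064 -0.3889  0.2214] yaw -5.3 nosedown -1.96 roll 0.16 w 0.997 ff 0.0 F [ 1.   0.4 -0.2] T [0.04 0.03 0.02] q [-0.98  0.43  1.61  0.03  1.07  0.67]
[[198, 153, 15, 13, 113], [188, 156, 9, 8, 58], [185, 167, 26, 10, 175], [278, 172, 11, 35, 161], [427, 224, 2, 11, 13], [490, 224, 22, 10, 62], [434, 227, 3, 3, 7], [449, 227, 14, 28, 244], [447, 228, 13, 4, 36], [465, 229, 15, 18, 43], [451, 231, 61, 81, 2156], [476, 232, 7, 7, 18], [425, 236, 3, 17, 23], [429, 247, 3, 3, 8], [445, 254, 13, 4, 40], [357, 264, 51, 33, 373], [322, 270, 132, 105, 4537], [458, 292, 16, 16, 42], [310, 297, 40, 12, 106], [246, 299, 30, 9, 76], [279, 302, 10, 7, 19], [211, 306, 97, 24, 847], [451, 307, 5, 4, 11], [280, 309, 11, 2, 14], [331, 308, 5, 3, 8], [291, 311, 12, 3, 18], [450, 310, 62, 74, 2882], [218, 325, 8, 5, 10], [211, 330, 6, 4, 6], [205, 331, 151, 53, 2820], [351, 338, 8, 4, 18], [262, 360, 39, 24, 525], [292, 360, 17, 12, 145], [310, 362, 62, 10, 308], [399, 368, 67, 16, 445], [251, 372, 8, 12, 49]]
[[359, 0, 47, 76, 2005], [419, 0, 11, 6, 55], [420, 0, 21, 113, 208], [412, 0, 68
[... 1656 characters left out ...]
 254 251 249
167 179 243 248 248 248 246 255 255 254 254 255 255 252
165 169 224 247 248 248 247 255 255 254 254 255 255 252
162 169 178 243 248 248 246 250 254 253 247 253 254 235
136 161 167 194 243 248 248 248 248 249 248 247 242 164
 93 146 159 160 185 237 247 246 248 248 248 242 171 137
 82  92 129 150 153 163 218 240 248 246 241 206 215 221
handle
169 ###############+##
172 #####++++####+####
175 #########GGG######
178 #########GGG######
181 #########GG#######
184 #########GG######+
187 #########GG######G
190 #########GG######.
193 ########GGG######.
196 ########GGG#####G.
199 ########GG######..
202 ########GG#####+..
205 ########GG#####G..
208 ###############G..
211 ###############...
```

```bash
python3 -c "
from cell import r
print(r.job_done())"
```

```text
the job is handed in; nothing more can be done
None
```

The job is handed in: all six stones show in the pot in the final top image, the scoop is empty and upright on the pad, and nothing was spilled or disturbed; it took 39 s of the 64 s limit.

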